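# Work a stuck stopper loose and dip the brush

### The arm

A 6-joint arm with a two-finger parallel gripper is mounted at the origin on the work surface. World frame = base frame: x ahead of the robot, y to its left, z up, the work surface at z = 0. Lengths are in m, angles in rad, forces in N, time in s.
With the tool pointing down it reaches from about 0.3 to 0.85 m from the base axis. Payload 4.2 kg.
Tool frame: the origin (TCP) lies midway between the tips of the shut fingers; the grasp point (between the pads) lies 19 mm behind it; z points along the fingers, y is the direction in which the jaws open and shut (so a half turn about z gives the same grasp; the last joint's range is limited). The gripper opens to 91 mm and grips with 3 to 60 N. Pads are 32 mm wide; open, the fingers measure 118 mm over their backs; the gripper's body (76 mm by 178 mm) begins 60 mm behind the grasp point.
Start: joints at [-0.02, 0.32, 1.565, -0, 1.257, -0.02], TCP at [0.575, 0, 0.214] pointing down, gripper open.
Joint ranges: [-3.11, 3.11], [-0.84, 2.01], [0.21, 2.61], [-1.34, 4.49], [0.05, 2.63], [-2.56, 2.56]. Speed limits (rad/s): [2.57, 2.57, 3.14, 3.14, 3.14, 3.14].

### API

Orientations are given as a unit quaternion [w, x, y, z].
In Python, from rig import env gives the robot as it stands. The module is installed in compiled form; this text tells all that it offers.
- The arm moves only by the shell command python3 -m pendant 'ROWS' [FORCE]. ROWS is JSON, a list of rows, each an object with "twist": the turn, a rotation vector about the tool's x, y, z in degrees, a list of three; "travel": the shift along the tool's x, y, z in m, a list of three; "fingers": the finger opening in m, from 0 to 0.0912. A call has 1 to 12 rows; each row is the pose to reach, as a shift and turn from the pose commanded when the call began, along the tool's axes at that moment; what a row does not reach only later rows make up. A row lasts 1/8 s, in which the tool goes at most 62.5 mm and 10.7 degrees, less where a joint would pass 70% of its speed; a pose out of reach is approached as far as the arm can. A call with a gripper value outside its range is refused whole. The fingers move at their own pace and stop on an object; FORCE is the grip in N (left out, the last holds). Time passes only in rows, so rows that repeat a pose let the fingers close. It gives the time, the measured TCP pose, the force and the opening at its end, in the units of the state.
- env.read_state(): the state, without advancing time (a new reading comes with each control period).
- env.get_image(name): name is "scene" or "side" or "wrist"; returns a dict with "image" (480x640x3 uint8, red, green, blue), "intrinsics" (3x3 intrinsics, pixels), "D" ([k1, k2, p1, p2, k3] as OpenCV has them; the pictures are not rectified), "rvec" (rotation vector, rad) and "tvec" (3), from world to camera coordinates, as OpenCV has them. Camera axes: x right, y down, z forward; pixel columns grow to the right and rows downward; lengths in m; the calibration is good to about 2 mm. A picture is of the moment at which its call begins. There is no depth.
- env.hand_in(): hands the job in, once; it reports no verdict.
The state is a dict: "clock": time; "joint_positions": joint angles; "joint_velocities": joint speeds; "joint_efforts": joint torques, N m; "position": TCP position; "orientation": TCP orientation; "wrist_force": force on the tool from outside, world axes, zero at the start; "torque": the same for the moment, N m; "opening": opening from 0.0 (shut) to 1.0 (fully open).
Only numpy, scipy, OpenCV 4.12 (cv2) and the standard library are available. Lean on these libraries where they do the work, as an engineer would, in place of code of your own. Each camera call takes 0.05 s, during which the arm holds its last target.

### The job

The stopper is stuck in the white jar: twist it to and fro by its wing while easing it upward until it comes free, without lifting the jar up out of its holder, and stand it upright in the shallow steel tray. Then take the brush from its stand, dip all of its bristles into the open jar, and put it back fully home in its stand; leave everything else on the bench where it is.

Things in the scene. Friction and masses are not known exactly. Their poses are not given: they have to be found in the camera images.
- holder: Fixed square aluminium holder for the jar, 92 x 92 mm, 32 mm high. Origin: centre of its underside on the table; z up. It stops the jar from turning or tipping, but nothing holds the jar down.
- jar (a joint): How far the jar has slid up out of its holder, m: 0 = fully home, up to 0.04. Only the jar's own weight (about 0.38 to 0.52 kg) keeps it down; there is no spring.
- jar_mouth (a point): Centre of the rim of the white square jar (60 x 60 mm body, round neck 36 mm outside, 20 mm tall, bore 27 mm). With the jar home the rim is 86 mm above the table. z up, along the bore; the jar turns with its holder. The jar is hollow, 73 mm deep from the rim.
- jar_pads (a point): Middle of four small sprung pads in the neck, 7 to 17 mm below the rim, that nip the plug with 11 to 22 N of friction, always more than the jar's weight: a straight pull lifts the jar too. Friction opposes the sliding, so while the plug is turned to and fro (0.13 to 0.27 N m, no thread or stop) a pull of a few newtons eases it up. Empty, they leave a free bore of about 22 mm.
- stopper: Grey stopper stuck in the jar's mouth. Origin: centre of its flat lower end; z up its axis. Plug 24 mm across (z 0 to 22 mm), flange 34 mm across (z 22 to 27 mm, at first on the rim), then a flat upright wing to hold it by: 36 mm along x, 12 mm thick along y, z 27 to 55 mm. 50 g. Free of the pads after rising about 15 mm, clear of the rim after 22 mm.
- tray: Fixed shallow square steel tray, 100 x 100 mm outside, rim 12 mm high, walls 4 mm. Origin: centre of its underside on the table; its inner floor is 4 mm above it.
- stand: Fixed aluminium block, 70 x 70 mm, 55 mm high, with one round hole 18 mm across and 50 mm deep in the middle of its top. Origin: centre of its underside; z up.
- brush: Brush hanging upright in the stand's hole. Origin: centre of the tip of its bristles; z up along the handle. Bristles 9 mm across (z 0 to 15 mm), ferrule 10 mm across (to 45 mm), collar 30 mm across (z 45 to 49 mm) that rests on the stand's top, round wooden handle 14 mm across (z 49 to 110 mm). In the stand its tip is 10 mm above the table. Mass 50 g.
- driver: Bystander: black-handled screwdriver lying down, 160 mm long. Leave it where it is.
- tweezers: Bystander: flat steel tweezers lying down, 110 mm long. Leave it where it is.
- board: Bystander: small circuit board, 85 x 50 mm, lying flat. Leave it where it is.
- spool: Bystander: metal solder spool, 52 mm across, 42 mm high. Leave it where it is.
- cleaner: Bystander: round white bottle with cap, 44 mm across, 100 mm high. Leave it where it is.
- eyepiece: Bystander: black eyepiece standing upright, 38 mm across, 55 mm high. Leave it where it is.
- dish: Bystander: shallow round steel dish, 64 mm across, 22 mm high. Leave it where it is.
Mind the look-alikes: they are no part of the job. What is shaped like the stopper but green is not meant.

How it is judged:
By the outcome, as a careful person would: the job done as asked, in the order asked, and still so for the second after the job is handed in, with the robot touching nothing.
It also fails if it takes over 72 s, if anything falls off the work surface, if the arm or the gripper's body presses on something with over 40 N, if the wrist force passes 120 N, or if a joint passes its speed limit or range.

## Working session

There is one attempt and no reset: what is moved stays moved. The work goes in short steps, Python scripts to look and compute and a shell command to move; the robot and the scene stay as the last step left them, time stands still between calls to the robot, and variables do not carry over. Pictures are saved under pics/ and viewed, and the job is handed in when it is done.

```bash
mkdir -p pics; python3 - <<'E'
from rig import env
import cv2
for n in ["scene","side","wrist"]:
    d=env.get_image(n); cv2.imwrite(f"pics/{n}0.png",d["image"][:,:,::-1])
    print(n,d["intrinsics"],d["D"],d["rvec"],d["tvec"])
print(env.read_state())
E
```

```text
scene [[576.9486283    0.         311.98659804]
 [  0.         576.9486283  240.14856715]
 [  0.           0.           1.        ]] [-0.1571097  0.         0.         0.         0.       ] [ 1.35180466  2.04994586 -1.0320578 ] [ 0.25959323 -0.25811958  1.78983647]
side [[592.19474634   0.         316.9284035 ]
 [  0.         592.19474634 246.41764927]
 [  0.           0.           1.        ]] [-0.01961097  0.          0.          0.          0.        ] [ 0.78020402 -2.36667972  1.35905023] [0.4790805  0.24200559 0.98860815]
wrist [[397.30718576   0.         321.63887695]
 [  0.         397.30718576 235.31986805]
 [  0.           0.           1.        ]] [-0.05835734  0.          0.          0.          0.        ] [-2.84007301e+00 -1.18253942e-03  2.59679934e-03] [-0.57432777 -0.03382426  0.39239814]
{'clock': 0.15, 'joint_positions': array([-2.00358888e-02,  3.20129235e-01,  1.56536188e+00, -1.67928404e-05,
        1.25740200e+00, -1.99885073e-02]), 'joint_velocities': array([ 0.00045811, -0.00233394, -0.00369803,  0.00198637,  0.00163065,
        0.00125248]), 'joint_efforts': array([-5.72294630e-04, -4.12774551e+01, -2.32154489e+01,  7.26667210e-02,
        4.33494255e-02, -9.00343002e-05]), 'position': array([ 5.74632990e-01, -1.78781749e-05,  2.13336838e-01]), 'orientation': array([-4.63358258e-04,  7.07121549e-01,  7.07091714e-01, -4.56248295e-04]), 'wrist_force': array([-0.70379525, -0.84367949, -0.44436348]), 'torque': array([ 0.02076093, -0.03367366,  0.02080106]), 'opening': 1.0001339023288478}
```

View pics/scene0.png

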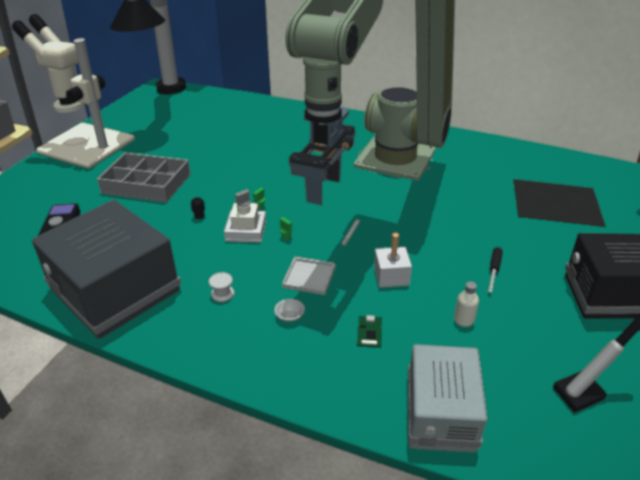

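View pics/side0.png

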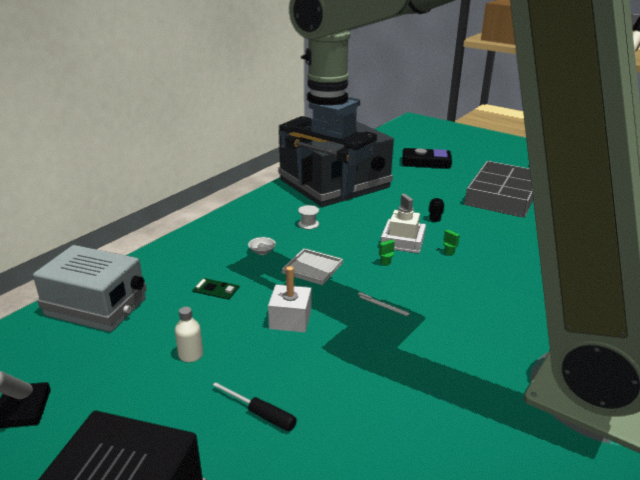

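View pics/wrist0.png

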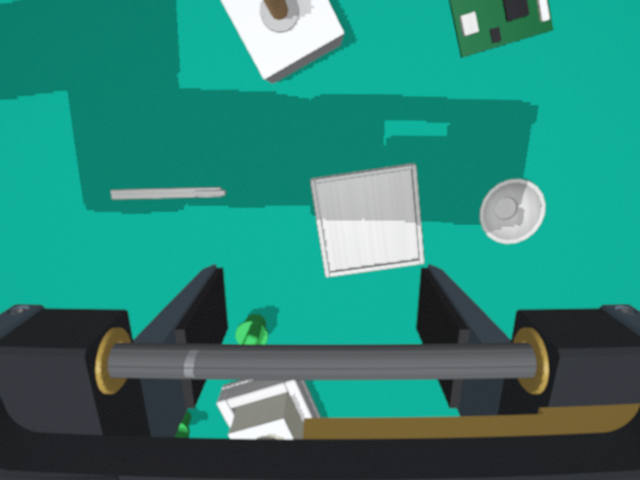

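The scene view shows the jar and stopper at about (245,215), the tray at (309,274), and the stand and brush at (393,262). The green look-alikes are at (259,197) and (286,228). Next I'll zoom in.

```bash
cat > h.py <<'E'
import numpy as np, cv2
from rig import env
def cam(d):
    R=cv2.Rodrigues(np.array(d["rvec"],float))[0]; t=np.array(d["tvec"],float).ravel()
    return np.array(d["intrinsics"],float),np.array(d["D"],float),R,t
def ray(d,p):
    K,D,R,t=cam(d); u=cv2.undistortPoints(np.array([[p]],float),K,D).ravel()
    v=R.T@np.array([u[0],u[1],1]); return -R.T@t, v/np.linalg.norm(v)
def onz(d,p,z):
    c,v=ray(d,p); return c+v*(z-c[2])/v[2]
def tri(ds,ps):
    A=np.zeros((3,3));b=np.zeros(3);L=[]
    for d,p in zip(ds,ps):
        c,v=ray(d,p);M=np.eye(3)-np.outer(v,v);A+=M;b+=M@c;L.append((M,c))
    x=np.linalg.solve(A,b); return x,[np.linalg.norm(M@(x-c)) for M,c in L]
def proj(d,X):
    K,D,R,t=cam(d); return cv2.projectPoints(np.array(X,float).reshape(-1,3),d["rvec"],d["tvec"],K,D)[0].reshape(-1,2)
def crop(im,x0,y0,w,h,s,name):
    cv2.imwrite("pics/"+name,cv2.resize(im[y0:y0+h,x0:x0+w,::-1],None,fx=s,fy=s,interpolation=cv2.INTER_CUBIC))
E
python3 - <<'E'
from h import *
s=env.get_image("scene");d=env.get_image("side")
a=cv2.resize(s["image"][170:320,190:430],None,fx=3.3,fy=3.3,interpolation=2)
cv2.imwrite("pics/sc1.png",a[:,:,::-1])
a=cv2.resize(d["image"][180:340,250:470],None,fx=3.6,fy=3.6,interpolation=2)
cv2.imwrite("pics/sd1.png",a[:,:,::-1])
for n,x in (("s",s),("d",d)):
    c,v=ray(x,(320,240)); print(n,c,v)
E
```

```text
s [1.54670037 0.41155357 0.88083517] [-0.73091487 -0.3168376  -0.60446454]
d [-0.04002651  0.87544202  0.70528722] [ 0.50518355 -0.70557512 -0.49694399]
```

View pics/sc1.png

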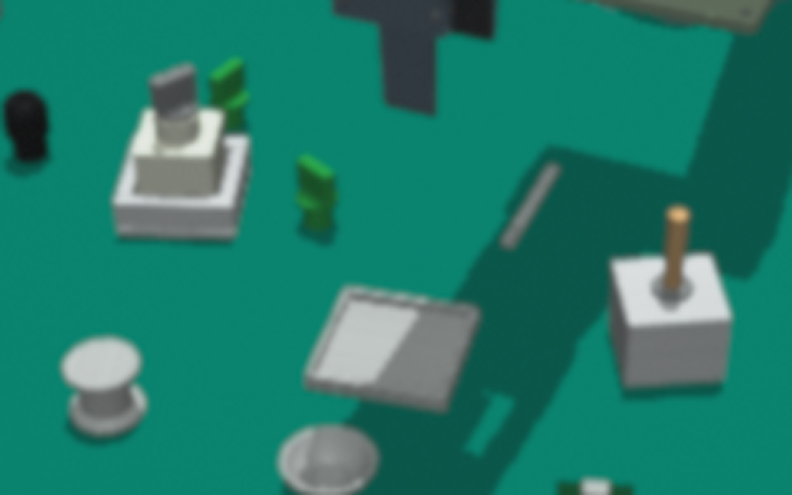

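View pics/sd1.png

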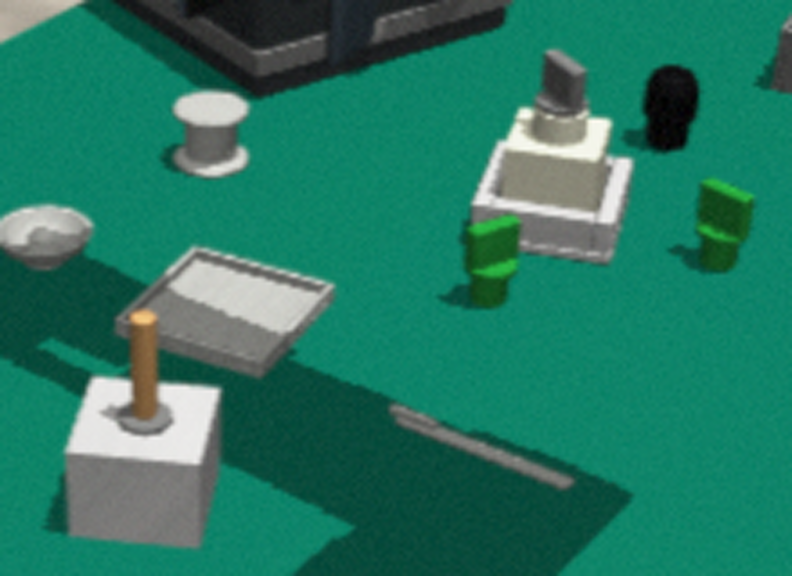

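```bash
python3 - <<'E'
from h import *
s=env.get_image("scene");d=env.get_image("side");w=env.get_image("wrist")
S=lambda x,y:((x+.5)/3.3-.5+190,(y+.5)/3.3-.5+170)
D=lambda x,y:((x+.5)/3.6-.5+250,(y+.5)/3.6-.5+180)
print("wingtop",tri([s,d],[S(174,71),D(565,63)]))
print("handletop",tri([s,d],[S(678,213),D(144,317)]))
print("wing ends s",onz(s,S(151,76),.119),onz(s,S(195,66),.119))
print("wing ends d",onz(d,D(546,52),.119),onz(d,D(583,74),.119))
print("holder s",[onz(s,S(*p),.032).round(4) for p in [(113,207),(236,212),(250,136)]])
print("holder d",[onz(d,D(*p),.032).round(4) for p in [(473,208),(609,231),(633,158),(500,143)]])
print("jar shoulder d",[onz(d,D(*p),.066).round(4) for p in [(503,155),(601,170),(611,120),(520,108)]])
print("jar shoulder s",[onz(s,S(*p),.066).round(4) for p in [(134,152),(211,157),(224,112),(146,112)]])
print("tray s",[onz(s,S(*p),.012).round(4) for p in [(304,382),(442,408),(481,309),(347,287)]])
print("tray w",[onz(w,p,.012).round(4) for p in [(311,179),(415,165),(424,263),(326,277)]])
print("tray d",[onz(d,D(*p),.012).round(4) for p in [(118,322),(262,371),(334,290),(196,249)]])
print("stand s",[onz(s,S(*p),.055).round(4) for p in [(610,262),(713,255),(732,319),(629,326)]])
print("stand d",[onz(d,D(*p),.055).round(4) for p in [(68,450),(207,460),(220,389),(93,378)]])
print("green", onz(s,S(319,232),0),onz(d,D(488,302),0),onz(s,S(237,128),0),onz(d,D(718,265),0))
E
```

```text
wingtop (array([ 0.51586237, -0.24231805,  0.11792165]), [np.float64(0.0021331748388860932), np.float64(0.00213317483888592)])
handletop (array([0.54163463, 0.15767922, 0.11786117]), [np.float64(0.0004556542935545458), np.float64(0.0004556542935544768)])
wing ends s [ 0.52707701 -0.25673529  0.119     ] [ 0.50236887 -0.23265975  0.119     ]
wing ends d [ 0.53138982 -0.24285027  0.119     ] [ 0.49696816 -0.22864757  0.119     ]
holder s [array([ 0.5827, -0.2677,  0.032 ]), array([ 0.5528, -0.178 ,  0.032 ]), array([ 0.4586, -0.215 ,  0.032 ])]
holder d [array([ 0.539 , -0.1752,  0.032 ]), array([ 0.4552, -0.2016,  0.032 ]), array([ 0.4882, -0.2986,  0.032 ]), array([ 0.5704, -0.2634,  0.032 ])]
jar shoulder d [array([ 0.5298, -0.1928,  0.066 ]), array([ 0.4703, -0.2127,  0.066 ]), array([ 0.4977, -0.2783,  0.066 ]), array([ 0.5542, -0.2572,  0.066 ])]
jar shoulder s [array([ 0.5544, -0.2617,  0.066 ]), array([ 0.5382, -0.2042,  0.066 ]), array([ 0.4803, -0.224 ,  0.066 ]), array([ 0.5032, -0.2807,  0.066 ])]
tray s [array([ 0.6855, -0.0573,  0.012 ]), array([0.6734, 0.0403, 0.012 ]), array([0.5661, 0.0255, 0.012 ]), array([ 0.58 , -0.074,  0.012])]
tray w [array([0.5649, 0.0243, 0.012 ]), array([0.6622, 0.0376, 0.012 ]), array([ 0.6781, -0.0603,  0.012 ]), array([ 0.5794, -0.0755,  0.012 ])]
tray d [array([0.6553, 0.0429, 0.012 ]), array([0.5551, 0.0336, 0.012 ]), array([ 0.5718, -0.0658,  0.012 ]), array([ 0.67 , -0.054,  0.012])]
stand s [array([0.5319, 0.1091, 0.055 ]), array([0.4966, 0.1739, 0.055 ]), array([0.5598, 0.2059, 0.055 ]), array([0.5933, 0.1435, 0.055 ])]
stand d [array([0.5556, 0.2051, 0.055 ]), array([0.493, 0.169, 0.055]), array([0.5261, 0.1135, 0.055 ]), array([0.5875, 0.1464, 0.055 ])]
green [ 5.13883871e-01 -1.29034458e-01 -1.11022302e-16] [ 0.49760159 -0.12813746  0.        ] [ 0.41115089 -0.25405574  0.        ] [ 0.40190716 -0.25623374  0.        ]
```

```bash
python3 -m pendant '[{"twist":[0,0,-57],"travel":[-0.24,-0.06,-0.08],"fingers":0.09},{"twist":[0,0,-57],"travel":[-0.24,-0.06,-0.08],"fingers":0.09},{"twist":[0,0,-57],"travel":[-0.24,-0.06,-0.08],"fingers":0.09},{"twist":[0,0,-57],"travel":[-0.24,-0.06,-0.08],"fingers":0.09},{"twist":[0,0,-57],"travel":[-0.24,-0.06,-0.08],"fingers":0.09},{"twist":[0,0,-57],"travel":[-0.24,-0.06,-0.08],"fingers":0.09},{"twist":[0,0,-57],"travel":[-0.24,-0.06,-0.08],"fingers":0.09}]'
python3 - <<'E'
from h import *
w=env.get_image("wrist"); cv2.imwrite("pics/w2.png",w["image"][:,:,::-1])
st=env.read_state(); print(st["position"],st["orientation"],st["joint_positions"],st["wrist_force"])
np.savez("w2.npz",**w)
E
```

```text
clock: 1.27
position: [0.5148, -0.2403, 0.294]
orientation: [0.0, 0.285, 0.959, 0.0]
wrist_force: [-0.1, 0.1, 0.3]
opening: 0.987
[ 0.51490259 -0.23996966  0.29385836] [-9.10074836e-05  2.84927102e-01  9.58549181e-01  7.51690182e-05] [-4.56434377e-01  2.70615341e-01  1.43505202e+00  1.18965129e-04
  1.43612982e+00 -1.44938593e+00] [ 0.48302196 -0.56173052 -0.33073551]
```

View pics/w2.png

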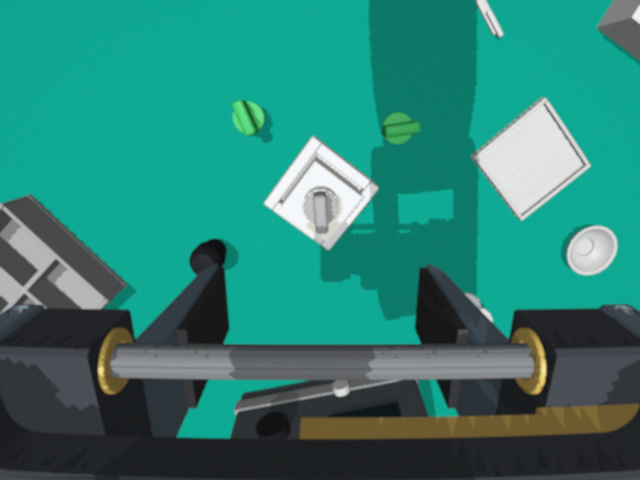

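```bash
python3 - <<'E'
from h import *
w=dict(np.load("w2.npz")); crop(w["image"],250,120,140,140,5,"w2z.png")
E
```

```text
(no output)
```

View pics/w2z.png

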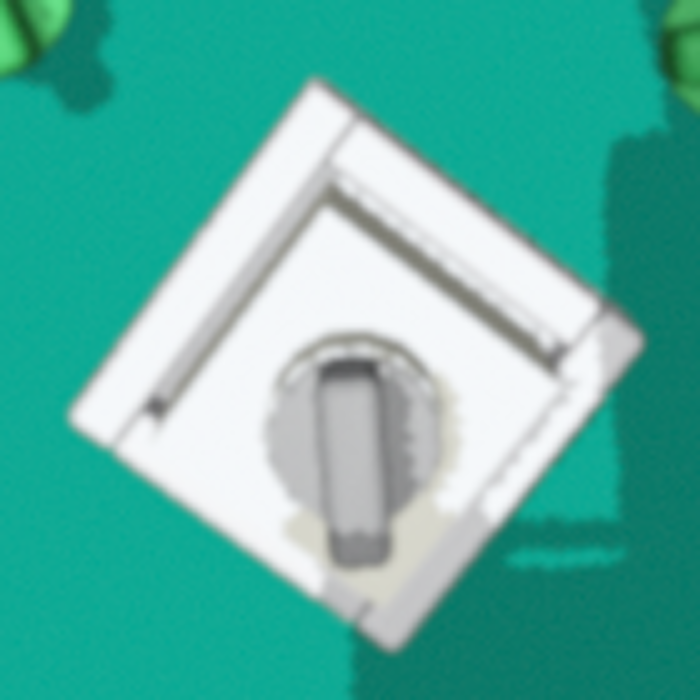

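```bash
python3 - <<'E'
from h import *
w=dict(np.load("w2.npz"))
P=lambda x,y:((x+.5)/5-.5+250,(y+.5)/5-.5+120)
print(ray(w,(320,211)))
q=[onz(w,P(*p),.119)[:2] for p in [(318,378),(378,378),(390,532),(331,534),(318,360),(378,360),(390,562),(333,562)]]
q=np.array(q);print(q.round(4))
a=(q[0]+q[1])/2;b=(q[2]+q[3])/2;print(np.linalg.norm(a-b),np.linalg.norm(q[0]-q[1]),np.linalg.norm(q[3]-q[2]),(a+b)/2,np.degrees(np.arctan2(*(b-a)[::-1])))
a2=(q[4]+q[5])/2
print("long",np.linalg.norm(a2-b),(a2+b)/2)
h=np.array([onz(w,P(*p),.032)[:2] for p in [(312,78),(646,342),(392,655),(66,418)]]);print(h.round(4),h.mean(0),np.linalg.norm(np.diff(h,axis=0),axis=1))
# flange ellipse at z=.091 left/right extremes
print([onz(w,P(*p),.091) for p in [(264,440),(445,425)]])
print([onz(w,P(*p),.091) for p in [(355,332)]])
t=np.array([onz(w,p,.012)[:2] for p in [(545,98),(590,165),(521,219),(472,156)]]);print("tray",t,t.mean(0))
E
```

```text
(array([ 0.4442506 , -0.19413323,  0.46439847]), array([ 0.19670242, -0.1334905 , -0.97133333]))
[[ 0.4989 -0.2388]
 [ 0.5047 -0.2299]
 [ 0.5296 -0.2435]
 [ 0.5241 -0.2526]
 [ 0.4962 -0.237 ]
 [ 0.502  -0.2282]
 [ 0.5344 -0.2465]
 [ 0.5287 -0.2552]]
0.028554930681651804 0.010597931468651067 0.010672732549427995 [ 0.51432844 -0.2411926 ] -28.65027506718715
long 0.03176930947481043 [ 0.51297959 -0.24031041]
[[ 0.4579 -0.2154]
 [ 0.5453 -0.1851]
 [ 0.5762 -0.2715]
 [ 0.4895 -0.302 ]] [ 0.51723858 -0.24350453] [0.09251476 0.09177827 0.09183234]
[array([ 0.50778654, -0.2578167 ,  0.091     ]), array([ 0.52432908, -0.22700448,  0.091     ])]
[array([ 0.4997661 , -0.23163962,  0.091     ])]
tray [[ 0.56346656  0.02211456]
 [ 0.66050226  0.03736715]
 [ 0.67480905 -0.06018659]
 [ 0.57603458 -0.07664364]] [ 0.61870311 -0.01933713]
```

```bash
python3 -m pendant '[{"twist":[0,0,-4],"travel":[-0.002,-0.0015,0.06],"fingers":0.045},{"twist":[0,0,-4],"travel":[-0.002,-0.0015,0.12],"fingers":0.045},{"twist":[0,0,-4],"travel":[-0.002,-0.0015,0.155],"fingers":0.045},{"twist":[0,0,-4],"travel":[-0.002,-0.0015,0.155],"fingers":0.045}]' 40
python3 - <<'E'
from h import *
for n in ["wrist","scene","side"]:
    w=env.get_image(n); 
    if n=="wrist": cv2.imwrite("pics/w3.png",w["image"][:,:,::-1])
    if n=="side": crop(w["image"],340,150,140,110,5,"d3.png")
    if n=="scene": crop(w["image"],190,150,140,110,5,"s3.png")
st=env.read_state(); print(st["position"],st["orientation"],st["joint_positions"],st["wrist_force"],st["torque"])
E
```

```text
clock: 1.82
position: [0.5142, -0.2409, 0.1363]
orientation: [-0.003, 0.251, 0.968, 0.001]
wrist_force: [-0.1, 0.1, 0.8]
opening: 0.578
[ 0.51728386 -0.24272206  0.14091228] [ 1.81346621e-03  2.50394197e-01  9.68142199e-01 -3.73264311e-04] [-4.58858639e-01  3.67261006e-01  1.68674644e+00  1.16335169e-05
  1.08388225e+00 -1.52348470e+00] [ 0.30317983 -0.2069648  -0.04049358] [ 0.10654874 -0.05973826 -0.04310172]
```

View pics/w3.png

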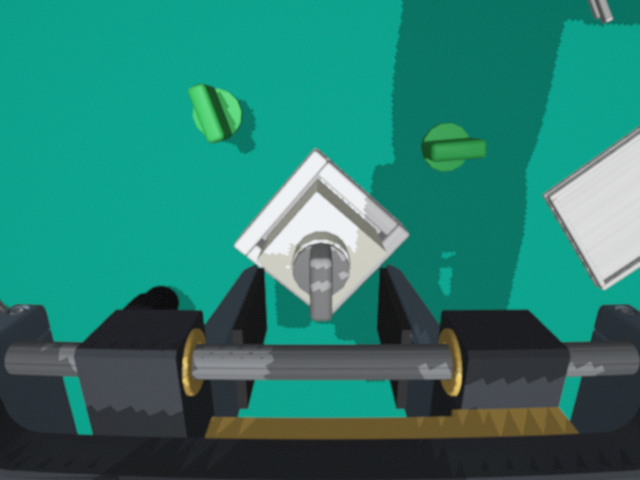

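View pics/d3.png

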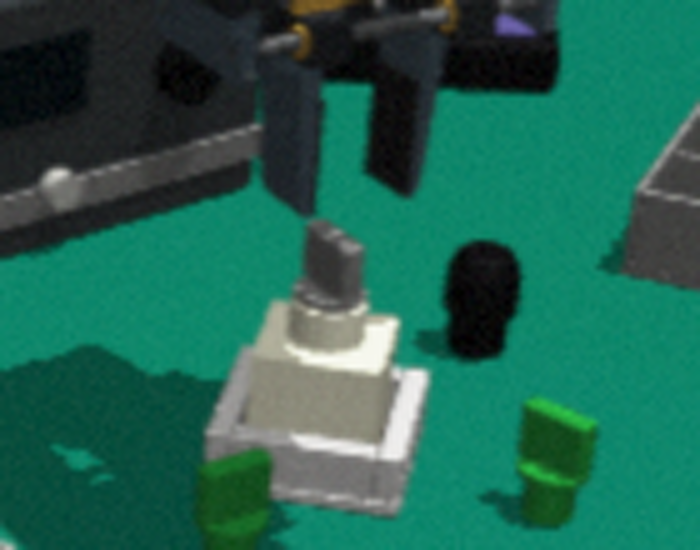

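View pics/s3.png

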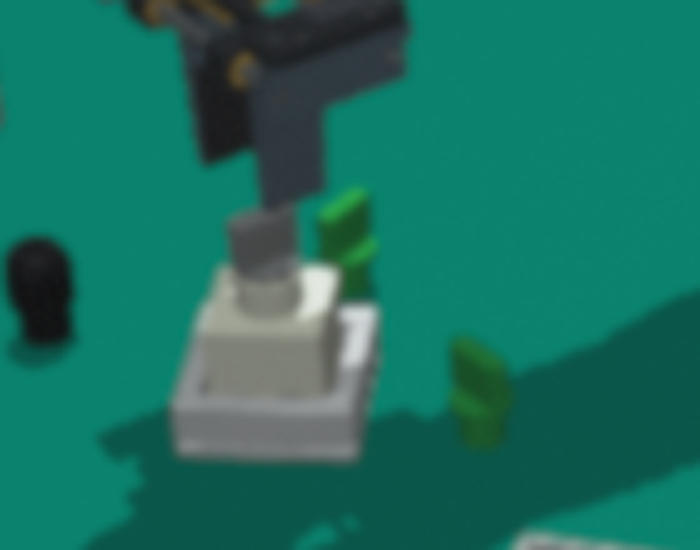

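```bash
python3 -m pendant '[{"twist":[0,0,0],"travel":[0,0,0.02],"fingers":0.045},{"twist":[0,0,0],"travel":[0,0,0.043],"fingers":0.045},{"twist":[0,0,0],"travel":[0,0,0.043],"fingers":0.045},{"twist":[0,0,0],"travel":[0,0,0.043],"fingers":0.045}]'
python3 - <<'E'
from h import *
w=env.get_image("wrist");cv2.imwrite("pics/w4.png",w["image"][:,:,::-1])
w=env.get_image("side");crop(w["image"],340,150,140,110,5,"d4.png")
st=env.read_state(); print(st["position"],st["orientation"],st["wrist_force"],st["torque"])
E
```

```text
clock: 2.48
position: [0.5171, -0.2429, 0.0979]
orientation: [0.002, 0.25, 0.968, -0.0]
wrist_force: [-0.4, 0.2, -0.6]
opening: 0.493
[ 0.51692935 -0.24282461  0.09766794] [ 1.61390041e-03  2.50387377e-01  9.68144334e-01 -3.24016730e-04] [-0.53852398 -0.29503322 -0.38014012] [0.04565901 0.00234494 0.05736885]
```

View pics/w4.png

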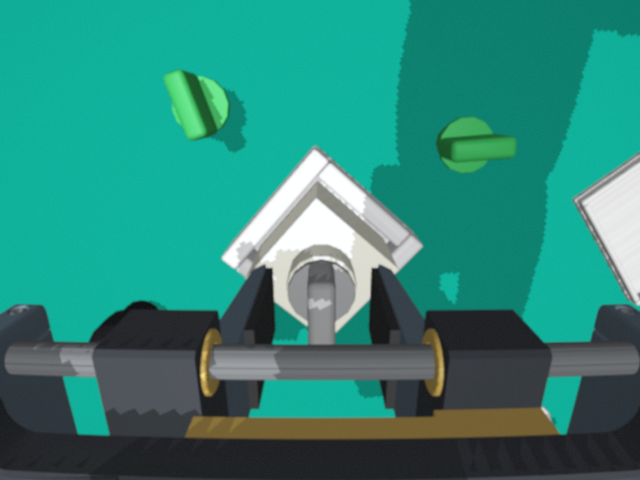

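View pics/d4.png

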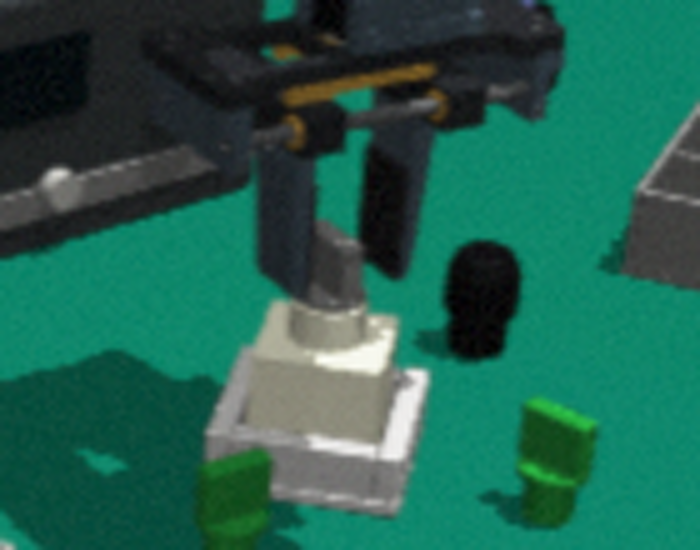

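```bash
python3 -m pendant '[{"twist":[0,0,0],"travel":[0,0,0.003],"fingers":0.045},{"twist":[0,0,0],"travel":[0,0,0.003],"fingers":0.0},{"twist":[0,0,0],"travel":[0,0,0.003],"fingers":0.0},{"twist":[0,0,0],"travel":[0,0,0.003],"fingers":0.0},{"twist":[0,0,0],"travel":[0,0,0.003],"fingers":0.0},{"twist":[0,0,0],"travel":[0,0,0.003],"fingers":0.0}]' 40
python3 - <<'E'
from h import *
st=env.read_state(); print(st["position"],st["orientation"],st["wrist_force"],st["torque"],st["opening"]*91.2)
E
```

```text
clock: 3.32
position: [0.5159, -0.2423, 0.0929]
orientation: [0.0, 0.25, 0.968, 0.0]
wrist_force: [-0.2, 0.8, 0.3]
opening: 0.134
[ 0.51590223 -0.24234588  0.09294939] [5.42540763e-05 2.50481833e-01 9.68121297e-01 5.62893413e-05] [-0.19996851  0.80933215  0.34893452] [ 0.08888159 -0.17768474 -0.11614135] 12.179133345323669
```

```bash
python3 -m pendant '[{"twist":[0,0,10],"travel":[0,0,0],"fingers":0.0},{"twist":[0,0,20],"travel":[0,0,-0.0002],"fingers":0.0},{"twist":[0,0,30],"travel":[0,0,-0.0004],"fingers":0.0},{"twist":[0,0,20],"travel":[0,0,-0.0004],"fingers":0.0},{"twist":[0,0,10],"travel":[0,0,-0.0006],"fingers":0.0},{"twist":[0,0,0],"travel":[0,0,-0.0008],"fingers":0.0},{"twist":[0,0,-10],"travel":[0,0,-0.001],"fingers":0.0},{"twist":[0,0,-20],"travel":[0,0,-0.0012],"fingers":0.0},{"twist":[0,0,-10],"travel":[0,0,-0.0012],"fingers":0.0}]' 40
python3 - <<'E'
from h import *
st=env.read_state(); print(st["position"],st["orientation"],st["wrist_force"],st["torque"],st["opening"]*91.2)
w=env.get_image("wrist");cv2.imwrite("pics/w5.png",w["image"][:,:,::-1])
w=env.get_image("side");crop(w["image"],340,150,140,110,5,"d5.png")
E
```

```text
clock: 4.45
position: [0.5156, -0.2426, 0.0939]
orientation: [-0.0, 0.166, 0.986, -0.0]
wrist_force: [0.4, -0.9, -1.3]
opening: 0.13
[ 0.51563127 -0.24258044  0.09387726] [-2.77703455e-04  1.66140556e-01  9.86102010e-01 -2.54358382e-04] [ 0.4049215  -0.86027546 -1.32286842] [-0.00058737 -0.00404823  0.20983162] 11.867045656689745
```

View pics/w5.png

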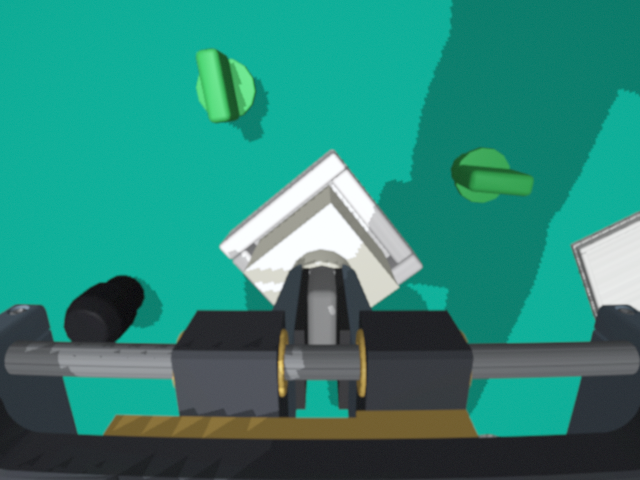

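View pics/d5.png

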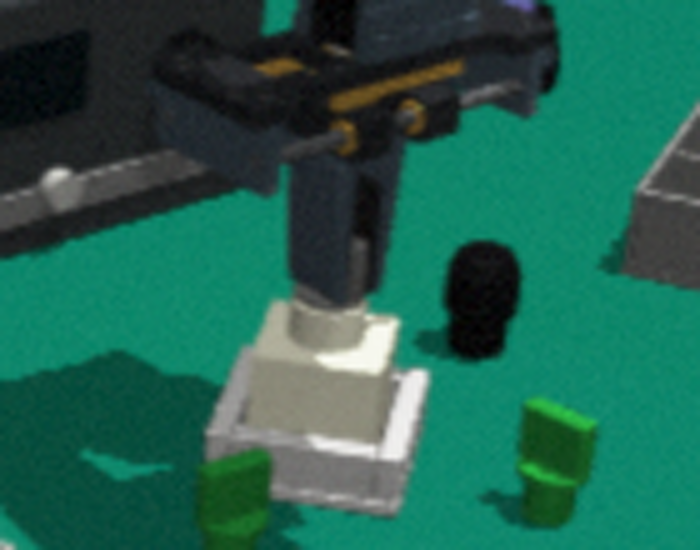

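```bash
python3 -m pendant '[{"twist":[0,0,10],"travel":[0,0,0],"fingers":0.0},{"twist":[0,0,20],"travel":[0,0,-0.0003],"fingers":0.0},{"twist":[0,0,30],"travel":[0,0,-0.0006],"fingers":0.0},{"twist":[0,0,40],"travel":[0,0,-0.0009],"fingers":0.0},{"twist":[0,0,50],"travel":[0,0,-0.0012],"fingers":0.0},{"twist":[0,0,60],"travel":[0,0,-0.0014],"fingers":0.0},{"twist":[0,0,50],"travel":[0,0,-0.0014],"fingers":0.0},{"twist":[0,0,40],"travel":[0,0,-0.0017],"fingers":0.0},{"twist":[0,0,30],"travel":[0,0,-0.002],"fingers":0.0},{"twist":[0,0,20],"travel":[0,0,-0.0023],"fingers":0.0},{"twist":[0,0,10],"travel":[0,0,-0.0026],"fingers":0.0},{"twist":[0,0,0],"travel":[0,0,-0.0028],"fingers":0.0}]' 40
python3 - <<'E'
from h import *
st=env.read_state(); print(st["position"],st["orientation"],st["wrist_force"],st["torque"],st["opening"]*91.2)
E
```

```text
clock: 6.05
position: [0.5158, -0.2424, 0.0966]
orientation: [-0.0, 0.161, 0.987, 0.0]
wrist_force: [-1.3, -0.7, -2.7]
opening: 0.13
[ 0.51579087 -0.24239541  0.09656165] [-1.19726013e-04  1.60926487e-01  9.86966388e-01  1.87078013e-05] [-1.26389665 -0.69531349 -2.66423257] [-0.21554772 -0.07555075 -0.2545562 ] 11.819469753481215
```

```bash
python3 -m pendant '[{"twist":[0,0,10],"travel":[0,0,0],"fingers":0.0},{"twist":[0,0,20],"travel":[0,0,-0.0003],"fingers":0.0},{"twist":[0,0,30],"travel":[0,0,-0.0006],"fingers":0.0},{"twist":[0,0,40],"travel":[0,0,-0.0009],"fingers":0.0},{"twist":[0,0,50],"travel":[0,0,-0.0012],"fingers":0.0},{"twist":[0,0,60],"travel":[0,0,-0.0014],"fingers":0.0},{"twist":[0,0,50],"travel":[0,0,-0.0014],"fingers":0.0},{"twist":[0,0,40],"travel":[0,0,-0.0017],"fingers":0.0},{"twist":[0,0,30],"travel":[0,0,-0.002],"fingers":0.0},{"twist":[0,0,20],"travel":[0,0,-0.0023],"fingers":0.0},{"twist":[0,0,10],"travel":[0,0,-0.0026],"fingers":0.0},{"twist":[0,0,0],"travel":[0,0,-0.0028],"fingers":0.0}]' 40
python3 - <<'E'
from h import *
st=env.read_state(); print(st["position"],st["orientation"],st["wrist_force"],st["torque"],st["opening"]*91.2)
w=env.get_image("wrist");cv2.imwrite("pics/w6.png",w["image"][:,:,::-1])
w=env.get_image("side");crop(w["image"],340,150,140,110,5,"d6.png")
E
```

```text
clock: 7.55
position: [0.5158, -0.2424, 0.0993]
orientation: [-0.0, 0.161, 0.987, 0.0]
wrist_force: [-0.2, -0.5, -3.4]
opening: 0.127
[ 0.51576021 -0.24237683  0.09932079] [-1.74223910e-04  1.60922532e-01  9.86967024e-01  3.77509619e-05] [-0.2178825  -0.49988645 -3.36024599] [-0.14124715 -0.09329751 -0.15802316] 11.607579642802722
```

View pics/d6.png

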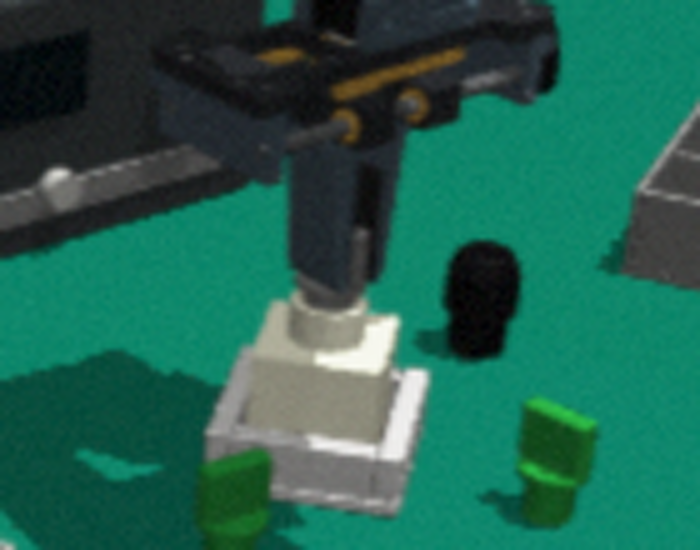

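The jar stays home while the stopper rises, so I'll keep going the same way.

```bash
python3 -m pendant '[{"twist":[0,0,10],"travel":[0,0,0],"fingers":0.0},{"twist":[0,0,20],"travel":[0,0,-0.0003],"fingers":0.0},{"twist":[0,0,30],"travel":[0,0,-0.0006],"fingers":0.0},{"twist":[0,0,40],"travel":[0,0,-0.0009],"fingers":0.0},{"twist":[0,0,50],"travel":[0,0,-0.0012],"fingers":0.0},{"twist":[0,0,60],"travel":[0,0,-0.0014],"fingers":0.0},{"twist":[0,0,50],"travel":[0,0,-0.0014],"fingers":0.0},{"twist":[0,0,40],"travel":[0,0,-0.0017],"fingers":0.0},{"twist":[0,0,30],"travel":[0,0,-0.002],"fingers":0.0},{"twist":[0,0,20],"travel":[0,0,-0.0023],"fingers":0.0},{"twist":[0,0,10],"travel":[0,0,-0.0026],"fingers":0.0},{"twist":[0,0,0],"travel":[0,0,-0.0028],"fingers":0.0}]' 40

```

```text
clock: 9.15
position: [0.5158, -0.2424, 0.1023]
orientation: [-0.0, 0.163, 0.987, -0.0]
wrist_force: [-0.1, -1.7, -1.7]
opening: 0.132
```

```bash
python3 -m pendant '[{"twist":[0,0,10],"travel":[0,0,0],"fingers":0.0},{"twist":[0,0,20],"travel":[0,0,-0.0003],"fingers":0.0},{"twist":[0,0,30],"travel":[0,0,-0.0006],"fingers":0.0},{"twist":[0,0,40],"travel":[0,0,-0.0009],"fingers":0.0},{"twist":[0,0,50],"travel":[0,0,-0.0012],"fingers":0.0},{"twist":[0,0,60],"travel":[0,0,-0.0014],"fingers":0.0},{"twist":[0,0,50],"travel":[0,0,-0.0014],"fingers":0.0},{"twist":[0,0,40],"travel":[0,0,-0.0017],"fingers":0.0},{"twist":[0,0,30],"travel":[0,0,-0.002],"fingers":0.0},{"twist":[0,0,20],"travel":[0,0,-0.0023],"fingers":0.0},{"twist":[0,0,10],"travel":[0,0,-0.0026],"fingers":0.0},{"twist":[0,0,0],"travel":[0,0,-0.0028],"fingers":0.0}]' 40

```

```text
clock: 10.65
position: [0.5158, -0.2423, 0.1053]
orientation: [-0.0, 0.163, 0.987, -0.0]
wrist_force: [0.6, -0.1, -1.5]
opening: 0.129
```

```bash
python3 -m pendant '[{"twist":[0,0,10],"travel":[0,0,0],"fingers":0.0},{"twist":[0,0,20],"travel":[0,0,-0.0003],"fingers":0.0},{"twist":[0,0,30],"travel":[0,0,-0.0006],"fingers":0.0},{"twist":[0,0,40],"travel":[0,0,-0.0009],"fingers":0.0},{"twist":[0,0,50],"travel":[0,0,-0.0012],"fingers":0.0},{"twist":[0,0,60],"travel":[0,0,-0.0014],"fingers":0.0},{"twist":[0,0,50],"travel":[0,0,-0.0014],"fingers":0.0},{"twist":[0,0,40],"travel":[0,0,-0.0017],"fingers":0.0},{"twist":[0,0,30],"travel":[0,0,-0.002],"fingers":0.0},{"twist":[0,0,20],"travel":[0,0,-0.0023],"fingers":0.0},{"twist":[0,0,10],"travel":[0,0,-0.0026],"fingers":0.0},{"twist":[0,0,0],"travel":[0,0,-0.0028],"fingers":0.0}]' 40
python3 - <<'E'
from h import *
st=env.read_state(); print(st["position"],st["orientation"],st["wrist_force"],st["torque"],st["opening"]*91.2)
w=env.get_image("side");crop(w["image"],340,150,140,110,5,"d7.png")
E
```

```text
clock: 12.15
position: [0.516, -0.2422, 0.1083]
orientation: [0.0, 0.163, 0.987, 0.0]
wrist_force: [0.4, -0.5, -0.2]
opening: 0.13
[ 0.51595577 -0.24219354  0.10832279] [1.13817565e-04 1.62933440e-01 9.86637047e-01 1.34112207e-04] [ 0.36704783 -0.54324847 -0.19889469] [ 0.10212254 -0.02005877  0.01102479] 11.811599887992466
```

View pics/d7.png

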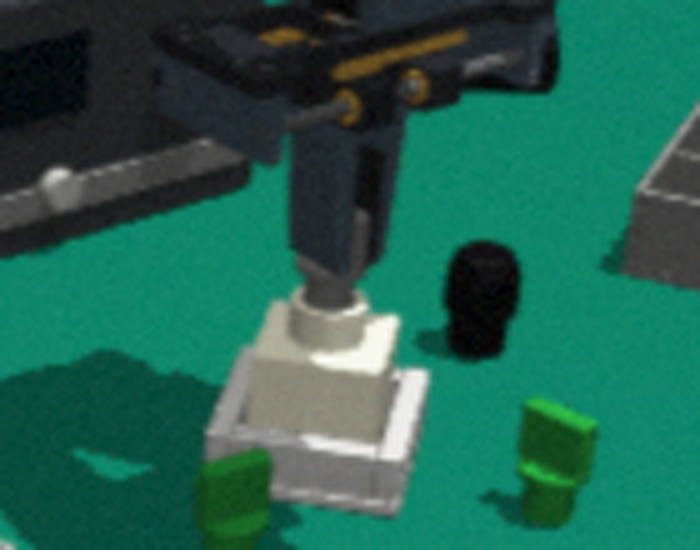

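Torque is about 0, so the plug is free of the pads. Now I'll lift clear and go over the tray.

```bash
python3 -m pendant '[{"twist":[0,0,0],"travel":[0,0,-0.003],"fingers":0.0},{"twist":[0,0,0],"travel":[0,0,-0.015],"fingers":0.0},{"twist":[0,0,0],"travel":[0,0,-0.05],"fingers":0.0},{"twist":[0,0,0],"travel":[0,0,-0.09],"fingers":0.0},{"twist":[0,0,0],"travel":[-0.007,0.06,-0.09],"fingers":0.0},{"twist":[0,0,0],"travel":[-0.013,0.12,-0.09],"fingers":0.0},{"twist":[0,0,0],"travel":[-0.02,0.18,-0.09],"fingers":0.0},{"twist":[0,0,0],"travel":[-0.024,0.225,-0.09],"fingers":0.0},{"twist":[0,0,0],"travel":[-0.026,0.246,-0.09],"fingers":0.0},{"twist":[0,0,0],"travel":[-0.026,0.246,-0.06],"fingers":0.0},{"twist":[0,0,0],"travel":[-0.026,0.246,-0.04],"fingers":0.0},{"twist":[0,0,0],"travel":[-0.026,0.246,-0.03],"fingers":0.0}]'
python3 - <<'E'
from h import *
w=env.get_image("wrist");cv2.imwrite("pics/w8.png",w["image"][:,:,::-1])
d=env.get_image("side");crop(d["image"],240,160,200,150,4,"d8.png")
w=env.get_image("scene");crop(w["image"],210,170,200,150,4,"s8.png")
st=env.read_state(); print(st["position"],st["orientation"],st["wrist_force"],st["torque"],st["opening"]*91.2)
E
```

```text
clock: 13.7
position: [0.6199, -0.0189, 0.1375]
orientation: [-0.001, 0.166, 0.986, -0.0]
wrist_force: [-0.0, 0.6, -0.2]
opening: 0.131
[ 0.62058634 -0.01878384  0.13848685] [ 8.14643304e-05  1.65556710e-01  9.86200266e-01 -7.16192111e-05] [ 0.8057047  -0.40093026  0.10415357] [ 0.05498139 -0.03118567 -0.04726984] 11.712786529581418
```

View pics/w8.png

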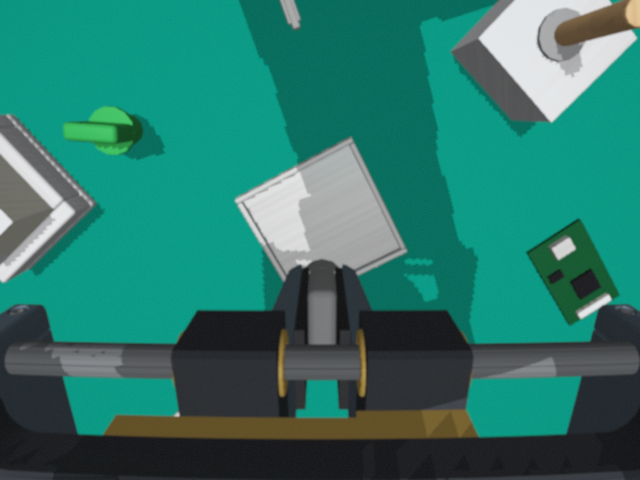

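View pics/d8.png

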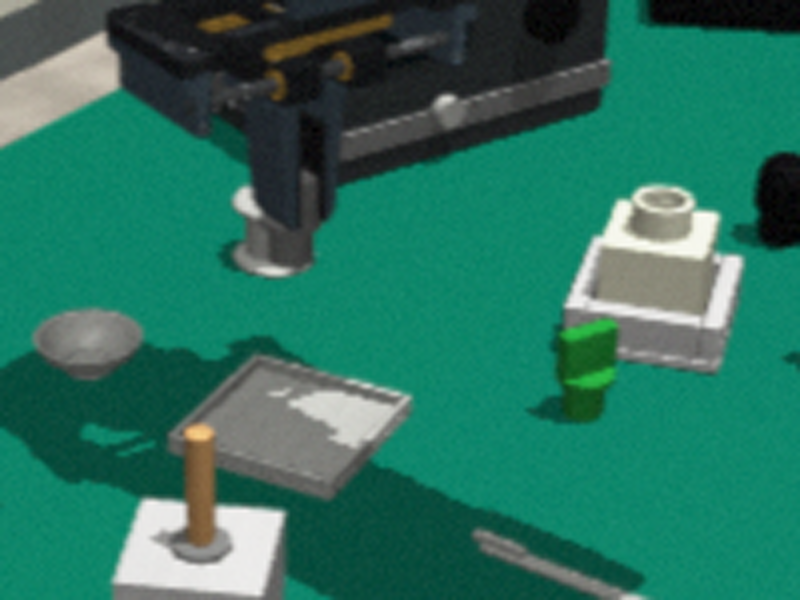

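View pics/s8.png

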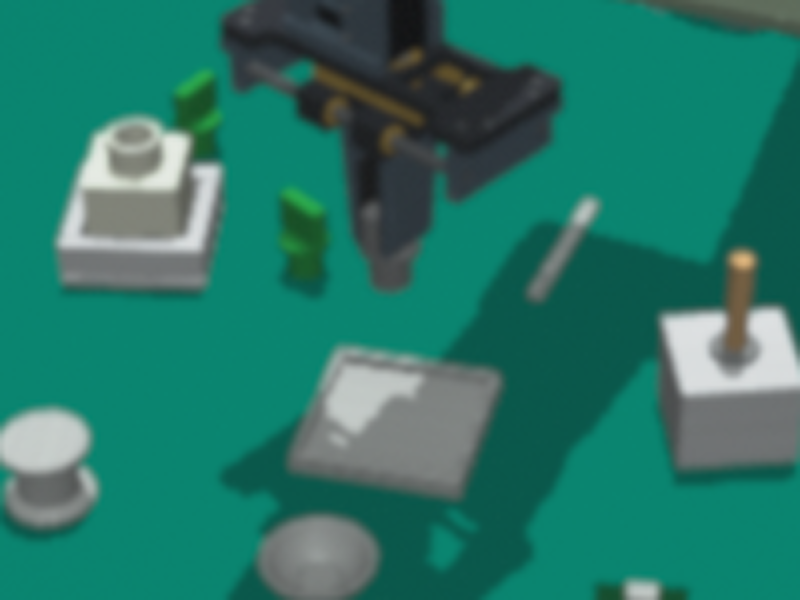

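```bash
python3 -m pendant '[{"twist":[0,0,0],"travel":[0,0,0.05],"fingers":0.0},{"twist":[0,0,0],"travel":[0,0,0.085],"fingers":0.0},{"twist":[0,0,0],"travel":[0,0,0.1],"fingers":0.0},{"twist":[0,0,0],"travel":[0,0,0.102],"fingers":0.0},{"twist":[0,0,0],"travel":[0,0,0.103],"fingers":0.0},{"twist":[0,0,0],"travel":[0,0,0.104],"fingers":0.0}]'
python3 - <<'E'
from h import *
st=env.read_state(); print(st["position"],st["wrist_force"],st["torque"])
E
```

```text
clock: 14.6
position: [0.6216, -0.0183, 0.0357]
orientation: [0.002, 0.165, 0.986, 0.0]
wrist_force: [-0.4, -0.6, -0.9]
opening: 0.132
[ 0.62164594 -0.01826279  0.0356842 ] [-0.3674914  -0.60875424 -0.91816007] [ 0.05233454 -0.06508817 -0.01179462]
```

```bash
python3 -m pendant '[{"twist":[0,0,0],"travel":[0,0,0.0005],"fingers":0.0},{"twist":[0,0,0],"travel":[0,0,0.001],"fingers":0.0},{"twist":[0,0,0],"travel":[0,0,0.0012],"fingers":0.0}]'
python3 - <<'E'
from h import *
d=env.get_image("side");crop(d["image"],240,160,200,150,4,"d9.png")
st=env.read_state(); print(st["position"],st["wrist_force"],st["torque"])
E
```

```text
clock: 14.98
position: [0.6206, -0.0182, 0.0331]
orientation: [0.0, 0.165, 0.986, 0.0]
wrist_force: [-0.2, 0.5, -0.4]
opening: 0.127
[ 0.62056789 -0.01820023  0.03298974] [ 0.01953772  0.69472751 -0.89026101] [ 0.08348387 -0.05239898  0.0579462 ]
```

View pics/d9.png

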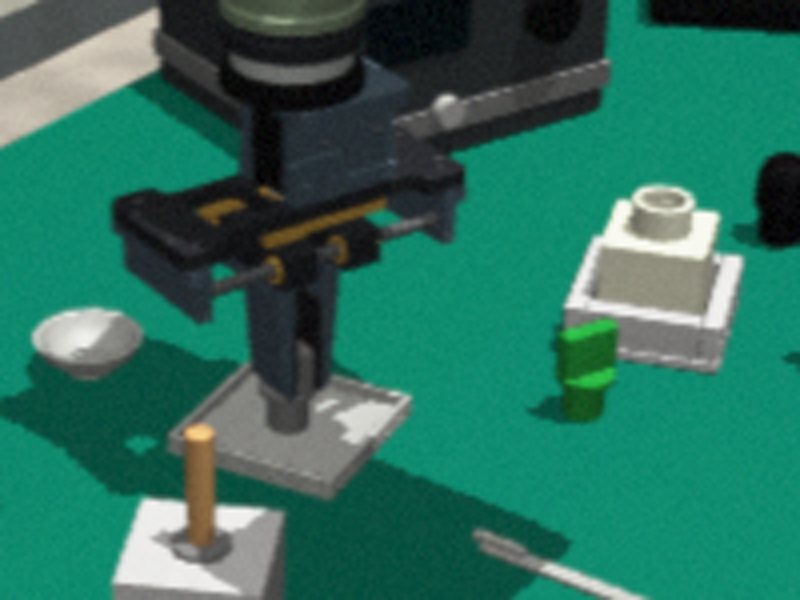

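```bash
python3 -m pendant '[{"twist":[0,0,0],"travel":[0,0,0.0004],"fingers":0.0},{"twist":[0,0,0],"travel":[0,0,0.0008],"fingers":0.0},{"twist":[0,0,0],"travel":[0,0,0.0008],"fingers":0.0}]'
python3 - <<'E'
from h import *
st=env.read_state(); print(st["position"],st["wrist_force"],st["torque"])
E
```

```text
clock: 15.4
position: [0.6206, -0.0182, 0.0325]
orientation: [0.0, 0.165, 0.986, 0.0]
wrist_force: [-1.4, 0.1, 2.7]
opening: 0.132
[ 0.62059335 -0.01822203  0.03249493] [-1.43470312  0.10335698  2.67070363] [ 0.07213317  0.15781259 -0.03369023]
```

```bash
python3 -m pendant '[{"twist":[0,0,0],"travel":[0,0,0],"fingers":0.016},{"twist":[0,0,0],"travel":[0,0,0],"fingers":0.03},{"twist":[0,0,0],"travel":[0,0,0],"fingers":0.03},{"twist":[0,0,0],"travel":[0,0,-0.02],"fingers":0.03},{"twist":[0,0,0],"travel":[0,0,-0.07],"fingers":0.03},{"twist":[0,0,0],"travel":[0,0,-0.13],"fingers":0.04},{"twist":[0,0,0],"travel":[0,0,-0.17],"fingers":0.04},{"twist":[0,0,0],"travel":[0,0,-0.17],"fingers":0.04}]'
python3 - <<'E'
from h import *
d=env.get_image("side");crop(d["image"],240,160,200,150,4,"d10.png")
w=env.get_image("wrist");cv2.imwrite("pics/w10.png",w["image"][:,:,::-1]);np.savez("w10.npz",**w)
st=env.read_state(); print(st["position"],st["orientation"],st["wrist_force"],st["torque"])
E
```

```text
clock: 16.4
position: [0.6226, -0.0183, 0.2063]
orientation: [0.004, 0.165, 0.986, 0.001]
wrist_force: [0.8, 0.1, -0.1]
opening: 0.439
[ 0.62013544 -0.01818924  0.2017838 ] [-2.37130138e-04  1.65031221e-01  9.86288314e-01 -3.20284677e-05] [-0.39119676 -0.53236379 -0.75662823] [ 0.07511228 -0.02753186 -0.01307282]
```

View pics/d10.png

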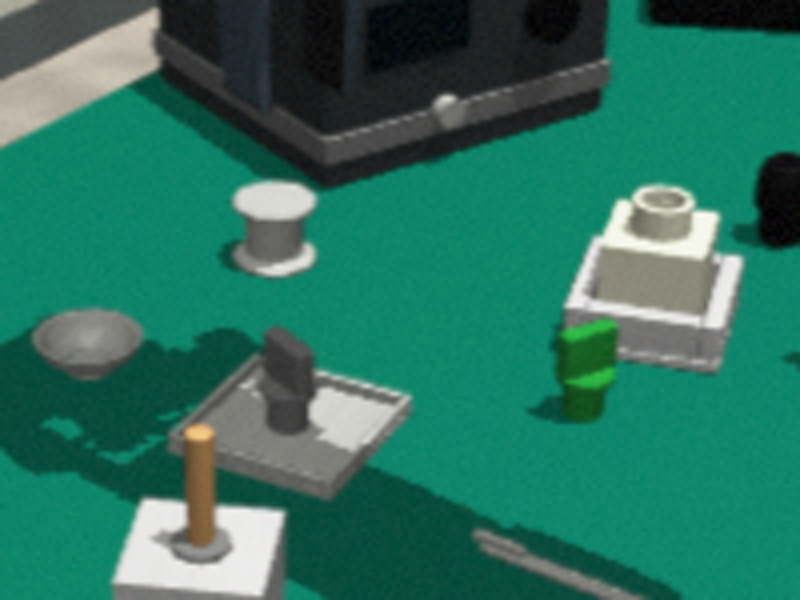

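View pics/w10.png

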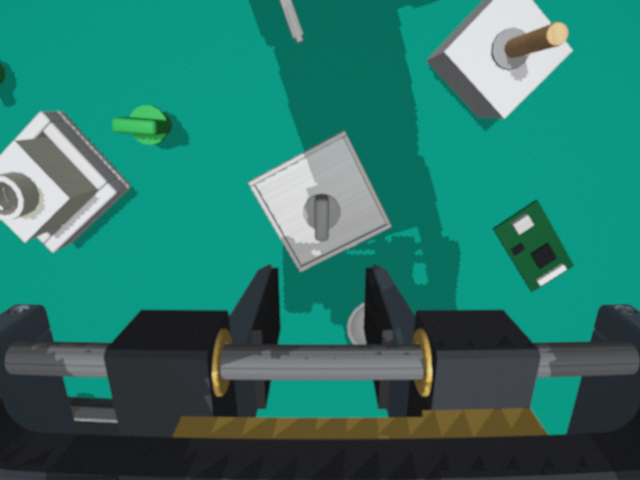

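```bash
python3 - <<'E'
from h import *
w=dict(np.load("w10.npz"));s=env.get_image("scene");d=env.get_image("side")
S=lambda x,y:((x+.5)/3.3-.5+190,(y+.5)/3.3-.5+170)
D=lambda x,y:((x+.5)/3.6-.5+250,(y+.5)/3.6-.5+180)
print(onz(w,(557,33),.12),onz(s,S(678,213),.12),onz(d,D(144,317),.12))
print("collar",onz(w,(508,49),.059))
print("stand w",[onz(w,p,.055).round(4) for p in [(429,60),(503,118),(573,49)]])
print(tri([s,d,w],[S(678,213),D(144,317),(557,33)]))
print("cleaner",onz(s,(471,287),.1),onz(s,(465,325),0))
E
```

```text
[0.54219329 0.15763985 0.12      ] [0.54395427 0.15796371 0.12      ] [0.53936771 0.16096803 0.12      ]
collar [0.54235105 0.15511591 0.059     ]
stand w [array([0.5315, 0.0978, 0.055 ]), array([0.5907, 0.1425, 0.055 ]), array([0.5574, 0.2056, 0.055 ])]
(array([0.54189911, 0.15805798, 0.11822517]), [np.float64(0.0006506906002178421), np.float64(0.0005871592011043671), np.float64(0.0006137888690305924)])
cleaner [0.63096541 0.34813809 0.1       ] [0.63937998 0.35270517 0.        ]
```

```bash
python3 -m pendant '[{"twist":[0,0,0],"travel":[0.04,0.043,0.01],"fingers":0.05},{"twist":[0,0,0],"travel":[0.08,0.086,0.02],"fingers":0.05},{"twist":[0,0,0],"travel":[0.115,0.125,0.03],"fingers":0.05},{"twist":[0,0,0],"travel":[0.131,0.14,0.035],"fingers":0.05},{"twist":[0,0,0],"travel":[0.131,0.14,0.035],"fingers":0.05},{"twist":[0,0,0],"travel":[0.131,0.14,0.035],"fingers":0.05}]' 20
python3 - <<'E'
from h import *
w=env.get_image("wrist");cv2.imwrite("pics/w11.png",w["image"][:,:,::-1]);np.savez("w11.npz",**w)
st=env.read_state(); print(st["position"],st["orientation"],st["wrist_force"],st["torque"])
E
```

```text
clock: 17.35
position: [0.5425, 0.156, 0.1666]
orientation: [-0.0, 0.165, 0.986, -0.0]
wrist_force: [-0.1, 0.3, -0.3]
opening: 0.546
[0.54276916 0.15581432 0.16685309] [-5.45531922e-05  1.65535663e-01  9.86203761e-01 -2.88858508e-04] [-0.18029444  0.73089033 -0.28804748] [ 0.0854685  -0.03421788 -0.0187717 ]
```

View pics/w11.png

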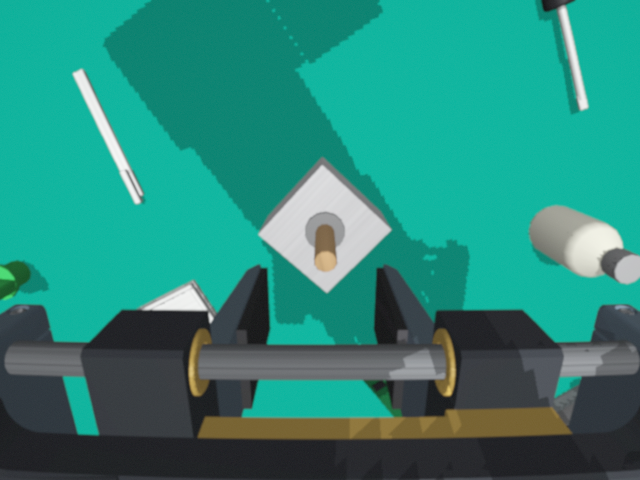

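```bash
python3 - <<'E'
from h import *
w=dict(np.load("w11.npz"))
print(onz(w,(325.5,262),.12),onz(w,(325,230.5),.059))
h=np.array([onz(w,p,.055) for p in [(323,164),(391,231),(327,293),(258,234)]]);print(h.round(4),h.mean(0))
E
```

```text
[0.54267949 0.15840088 0.12      ] [0.54168073 0.15885973 0.059     ]
[[0.496  0.173  0.055 ]
 [0.5591 0.2047 0.055 ]
 [0.5914 0.1436 0.055 ]
 [0.5292 0.1105 0.055 ]] [0.54392808 0.15793448 0.055     ]
```

```bash
python3 -m pendant '[{"twist":[0,0,0],"travel":[0.001,0.002,0.03],"fingers":0.05},{"twist":[0,0,0],"travel":[0.001,0.002,0.07],"fingers":0.05},{"twist":[0,0,0],"travel":[0.001,0.002,0.091],"fingers":0.05},{"twist":[0,0,0],"travel":[0.001,0.002,0.091],"fingers":0.05},{"twist":[0,0,0],"travel":[0.001,0.002,0.091],"fingers":0.0},{"twist":[0,0,0],"travel":[0.001,0.002,0.091],"fingers":0.0},{"twist":[0,0,0],"travel":[0.001,0.002,0.091],"fingers":0.0},{"twist":[0,0,0],"travel":[0.001,0.002,0.091],"fingers":0.0}]' 20
python3 - <<'E'
from h import *
w=env.get_image("wrist");cv2.imwrite("pics/w12.png",w["image"][:,:,::-1])
d=env.get_image("side");crop(d["image"],220,160,200,180,4,"d12.png")
st=env.read_state(); print(st["position"],st["orientation"],st["wrist_force"],st["torque"],st["opening"]*91.2)
E
```

```text
clock: 18.4
position: [0.5421, 0.1591, 0.0766]
orientation: [0.0, 0.165, 0.986, 0.0]
wrist_force: [0.4, -0.7, -0.6]
opening: 0.147
[0.54217529 0.15908801 0.07662034] [3.95269084e-04 1.65006181e-01 9.86292445e-01 1.31275605e-04] [-0.40047496  0.06010294  2.15122957] [ 0.07510953  0.03335211 -0.01964971] 13.72327284852975
```

View pics/d12.png

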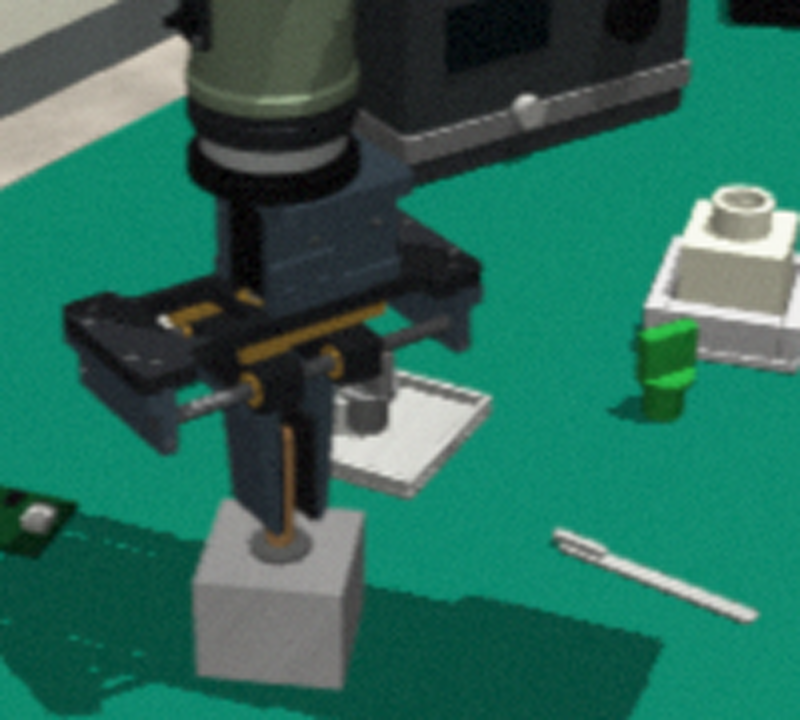

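```bash
python3 -m pendant '[{"twist":[0,0,0],"travel":[0,0,-0.02],"fingers":0.0},{"twist":[0,0,0],"travel":[0,0,-0.06],"fingers":0.0},{"twist":[0,0,0],"travel":[0,0,-0.1],"fingers":0.0},{"twist":[0,0,0],"travel":[-0.008,-0.03,-0.115],"fingers":0.0},{"twist":[0,0,0],"travel":[-0.022,-0.08,-0.115],"fingers":0.0},{"twist":[0,0,0],"travel":[-0.036,-0.132,-0.115],"fingers":0.0},{"twist":[0,0,0],"travel":[-0.05,-0.185,-0.115],"fingers":0.0},{"twist":[0,0,0],"travel":[-0.065,-0.238,-0.115],"fingers":0.0},{"twist":[0,0,0],"travel":[-0.079,-0.29,-0.115],"fingers":0.0},{"twist":[0,0,0],"travel":[-0.093,-0.34,-0.115],"fingers":0.0},{"twist":[0,0,0],"travel":[-0.106,-0.388,-0.115],"fingers":0.0},{"twist":[0,0,0],"travel":[-0.106,-0.388,-0.115],"fingers":0.0}]' 20
python3 -m pendant '[{"twist":[0,0,0],"travel":[0,0,0],"fingers":0.0},{"twist":[0,0,0],"travel":[0,0,0],"fingers":0.0}]'
python3 - <<'E'
from h import *
w=env.get_image("wrist");cv2.imwrite("pics/w13.png",w["image"][:,:,::-1])
d=env.get_image("side");crop(d["image"],340,130,140,130,5,"d13.png");np.savez("d13.npz",**d)
d=env.get_image("scene");crop(d["image"],190,130,140,130,5,"s13.png");np.savez("s13.npz",**d)
st=env.read_state(); print(st["position"],st["orientation"],st["wrist_force"],st["torque"],st["opening"]*91.2)
E
```

```text
clock: 20.0
position: [0.5154, -0.2453, 0.1908]
orientation: [-0.0, 0.167, 0.986, -0.0]
wrist_force: [0.2, 0.1, -0.8]
opening: 0.146
clock: 20.25
position: [0.5159, -0.241, 0.1912]
orientation: [-0.0, 0.164, 0.986, 0.0]
wrist_force: [-0.0, 0.5, -1.0]
opening: 0.151
[ 0.51604655 -0.24124762  0.19128203] [3.91174354e-05 1.64247919e-01 9.86419086e-01 7.52294992e-05] [ 0.74866506  0.4767197  -0.53613543] [ 0.07565815 -0.01014293  0.01977133] 13.493522614860924
```

View pics/d13.png

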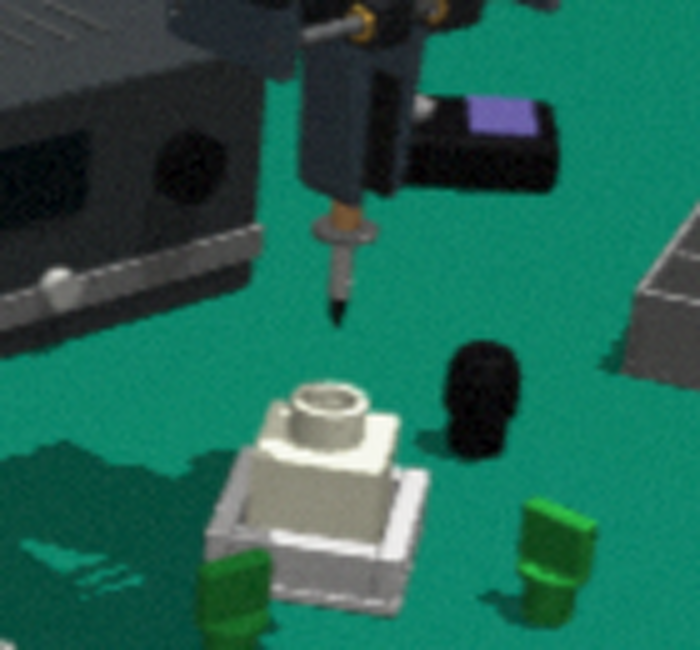

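View pics/s13.png

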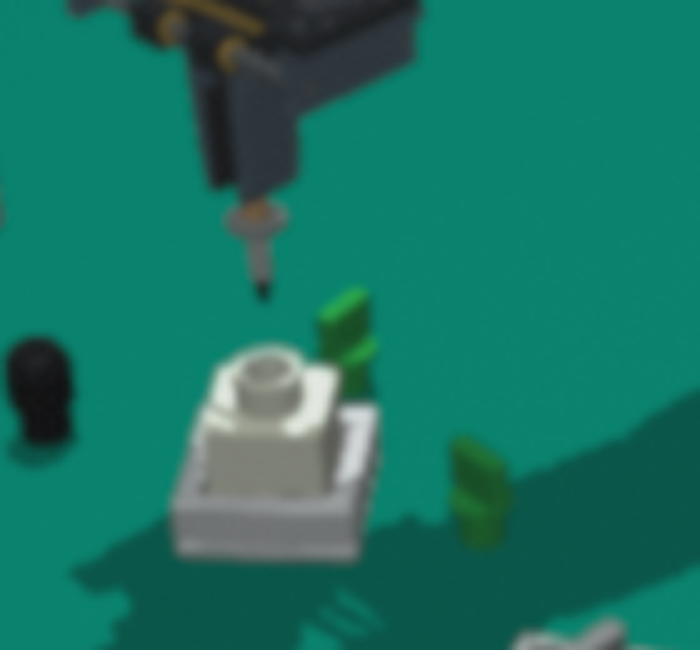

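View pics/w13.png

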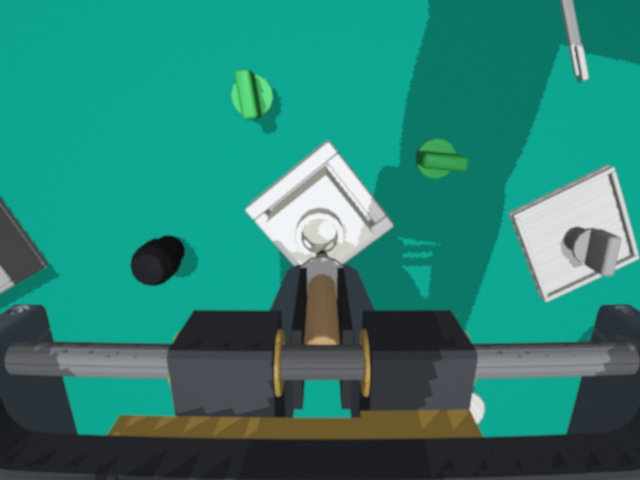

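```bash
python3 - <<'E'
from h import *
s=dict(np.load("s13.npz"));d=dict(np.load("d13.npz"))
S=lambda x,y:((x+.5)/5-.5+190,(y+.5)/5-.5+130)
D=lambda x,y:((x+.5)/5-.5+340,(y+.5)/5-.5+130)
print("tip",tri([s,d],[S(263,299),D(337,325)]))
print("collar",tri([s,d],[S(257,217),D(345,230)]))
print("rim",tri([s,d],[S(268,366),D(330,397)]), onz(s,S(268,366),.086),onz(d,D(330,397),.086))
E
```

```text
tip (array([ 0.51585385, -0.24256085,  0.12368671]), [np.float64(0.001512231636660348), np.float64(0.00151223163666036)])
collar (array([ 0.51583011, -0.24132946,  0.17112526]), [np.float64(0.0012662073463780925), np.float64(0.0012662073463779624)])
rim (array([ 0.51683135, -0.24339818,  0.08531759]), [np.float64(0.000658088745006108), np.float64(0.0006580887450059494)]) [ 0.5168785  -0.24363312  0.086     ] [ 0.5159181  -0.24086323  0.086     ]
```

```bash
python3 -m pendant '[{"twist":[0,0,0],"travel":[0,-0.001,0.02],"fingers":0.0},{"twist":[0,0,0],"travel":[0,-0.001,0.04],"fingers":0.0},{"twist":[0,0,0],"travel":[0,-0.001,0.06],"fingers":0.0},{"twist":[0,0,0],"travel":[0,-0.001,0.075],"fingers":0.0},{"twist":[0,0,0],"travel":[0,-0.001,0.075],"fingers":0.0},{"twist":[0,0,0],"travel":[0,-0.001,0.075],"fingers":0.0},{"twist":[0,0,0],"travel":[0,-0.001,0.075],"fingers":0.0}]'
python3 - <<'E'
from h import *
d=env.get_image("side");crop(d["image"],340,130,140,130,5,"d14.png")
st=env.read_state(); print(st["position"],st["orientation"],st["wrist_force"],st["torque"],st["opening"]*91.2)
E
```

```text
clock: 21.28
position: [0.5161, -0.2435, 0.1171]
orientation: [0.001, 0.165, 0.986, -0.0]
wrist_force: [0.2, 0.5, -1.3]
opening: 0.146
[ 0.5160178  -0.24351433  0.11698969] [ 8.29256924e-04  1.65044864e-01  9.86285684e-01 -2.34212823e-04] [-0.94968137 -0.4544781  -0.00757625] [ 0.12666467 -0.08983914  0.06303521] 13.680708962504864
```

View pics/d14.png

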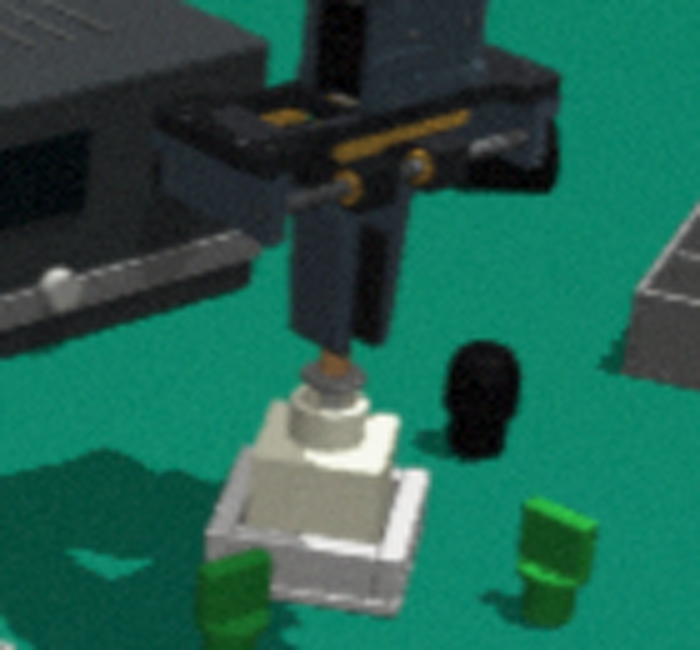

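The bristles are about 36 mm below the rim. Next I'll lift out and go back over the stand.

```bash
python3 -m pendant '[{"twist":[0,0,0],"travel":[0,0,-0.02],"fingers":0.0},{"twist":[0,0,0],"travel":[0,0,-0.05],"fingers":0.0},{"twist":[0,0,0],"travel":[0,0,-0.075],"fingers":0.0},{"twist":[0,0,0],"travel":[0.008,0.03,-0.075],"fingers":0.0},{"twist":[0,0,0],"travel":[0.022,0.08,-0.075],"fingers":0.0},{"twist":[0,0,0],"travel":[0.036,0.132,-0.075],"fingers":0.0},{"twist":[0,0,0],"travel":[0.05,0.185,-0.075],"fingers":0.0},{"twist":[0,0,0],"travel":[0.065,0.238,-0.075],"fingers":0.0},{"twist":[0,0,0],"travel":[0.079,0.29,-0.075],"fingers":0.0},{"twist":[0,0,0],"travel":[0.093,0.34,-0.075],"fingers":0.0},{"twist":[0,0,0],"travel":[0.106,0.389,-0.075],"fingers":0.0},{"twist":[0,0,0],"travel":[0.106,0.389,-0.075],"fingers":0.0}]'
python3 -m pendant '[{"twist":[0,0,0],"travel":[0,0,0],"fingers":0.0},{"twist":[0,0,0],"travel":[0,0,0],"fingers":0.0},{"twist":[0,0,0],"travel":[0,0,0],"fingers":0.0}]'
python3 - <<'E'
from h import *
d=env.get_image("side");crop(d["image"],220,160,200,180,4,"d15.png");np.savez("d15.npz",**d)
d=env.get_image("scene");crop(d["image"],330,150,140,150,4,"s15.png");np.savez("s15.npz",**d)
st=env.read_state(); print(st["position"],st["orientation"],st["wrist_force"],st["torque"],st["opening"]*91.2)
E
```

```text
clock: 22.82
position: [0.5421, 0.1621, 0.1915]
orientation: [0.0, 0.163, 0.987, 0.001]
wrist_force: [0.3, -0.6, -1.4]
opening: 0.15
clock: 23.2
position: [0.542, 0.1579, 0.1913]
orientation: [0.0, 0.166, 0.986, -0.0]
wrist_force: [0.7, -0.1, -0.2]
opening: 0.144
[0.5420369  0.15821167 0.19131784] [1.05177509e-04 1.65684883e-01 9.86178740e-01 2.03939082e-05] [ 0.36513581 -0.82278306 -0.79172869] [ 0.06973092 -0.04628484  0.00843297] 13.26707697948716
```

View pics/d15.png

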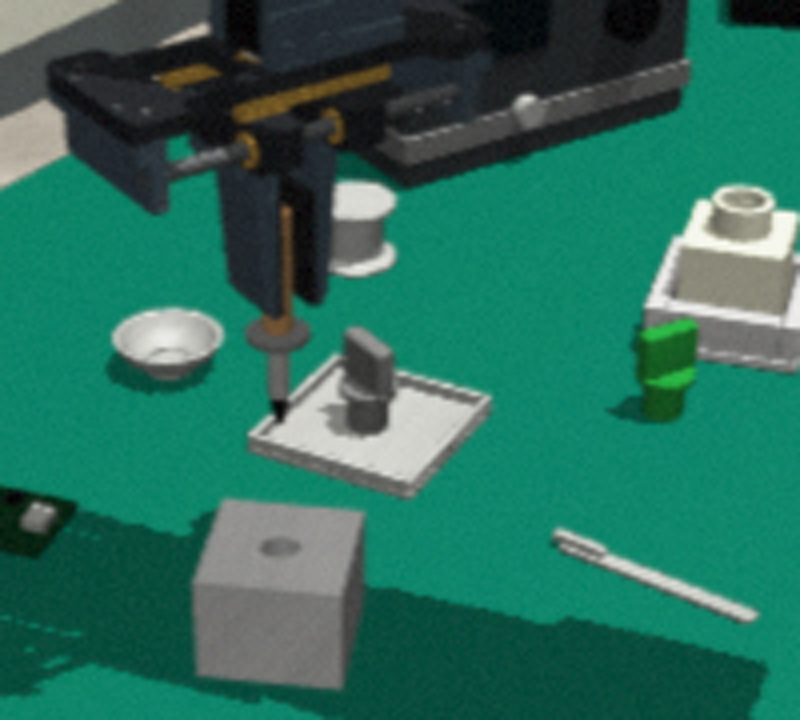

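View pics/s15.png

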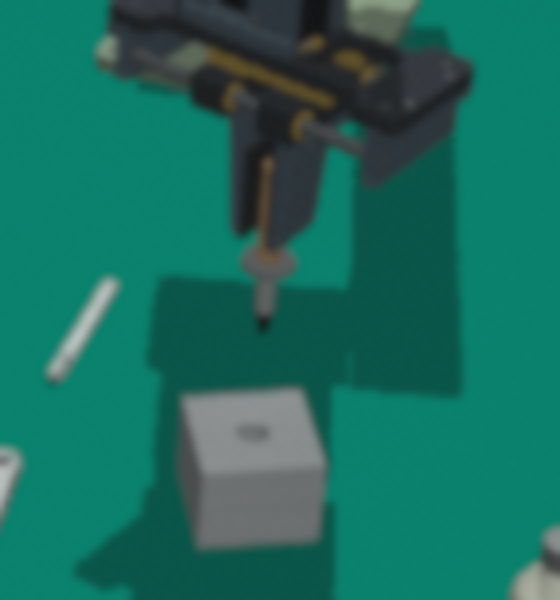

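```bash
python3 - <<'E'
from h import *
s=dict(np.load("s15.npz"));d=dict(np.load("d15.npz"))
S=lambda x,y:((x+.5)/4-.5+330,(y+.5)/4-.5+150)
D=lambda x,y:((x+.5)/4-.5+220,(y+.5)/4-.5+160)
print("tip",tri([s,d],[S(263,329),D(279,423)]))
print("collar",tri([s,d],[S(269,261),D(278,334)]))
print("hole",tri([s,d],[S(254,433),D(281,547)]))
print("scale", proj(d,[.542,.158,.055])-proj(d,[.552,.158,.055]))
E
```

```text
tip (array([0.54137712, 0.15810238, 0.12367914]), [np.float64(0.0009607094430351363), np.float64(0.0009607094430350435)])
collar (array([0.54179521, 0.15786914, 0.17019071]), [np.float64(0.000307060940965698), np.float64(0.00030706094096573003)])
hole (array([0.54289528, 0.15772752, 0.05211683]), [np.float64(0.00024484058640025287), np.float64(0.0002448405864002417)])
scale [[4.10731908 1.818177  ]]
```

```bash
python3 -m pendant '[{"twist":[0,0,0],"travel":[0,0,0.03],"fingers":0.0},{"twist":[0,0,0],"travel":[0,0,0.055],"fingers":0.0},{"twist":[0,0,0],"travel":[0,0,0.075],"fingers":0.0},{"twist":[0,0,0],"travel":[0,0,0.095],"fingers":0.0},{"twist":[0,0,0],"travel":[0,0,0.108],"fingers":0.0},{"twist":[0,0,0],"travel":[0,0,0.112],"fingers":0.0},{"twist":[0,0,0],"travel":[0,0,0.113],"fingers":0.0},{"twist":[0,0,0],"travel":[0,0,0.114],"fingers":0.0},{"twist":[0,0,0],"travel":[0,0,0.114],"fingers":0.0}]'
python3 - <<'E'
from h import *
d=env.get_image("side");crop(d["image"],220,160,200,180,4,"d16.png")
st=env.read_state(); print(st["position"],st["orientation"],st["wrist_force"],st["torque"],st["opening"]*91.2)
E
```

```text
clock: 24.42
position: [0.5423, 0.1591, 0.0777]
orientation: [0.0, 0.165, 0.986, 0.0]
wrist_force: [0.3, 0.4, -0.6]
opening: 0.148
[0.54222503 0.15911262 0.07762549] [4.52468444e-04 1.65018693e-01 9.86290317e-01 1.90789611e-04] [-0.36916536 -0.27805276 -0.7174061 ] [ 0.04323779 -0.06664455  0.03521333] 13.326577719771878
```

View pics/d16.png

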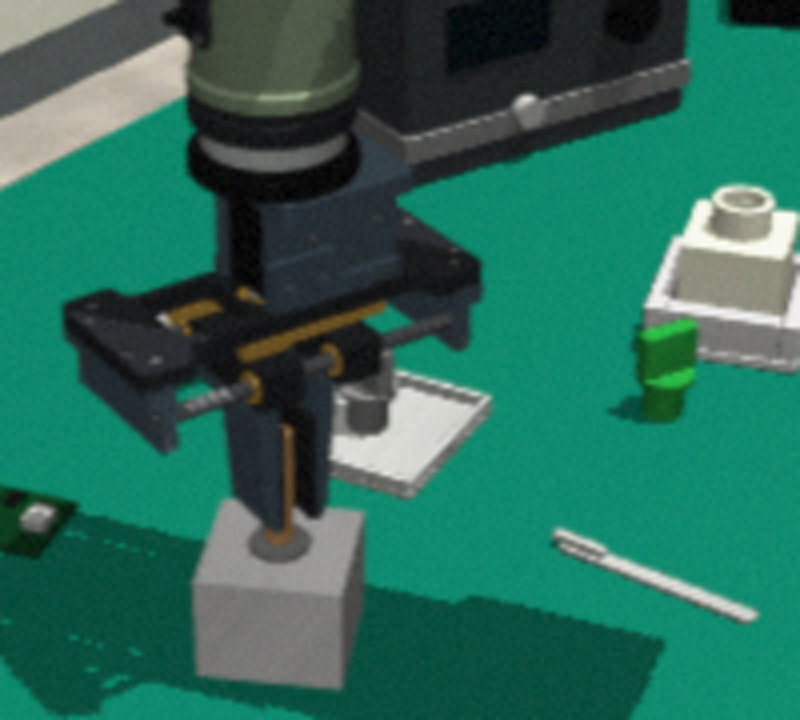

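About 1 mm remains. I'll ease down until it touches.

```bash
python3 -m pendant '[{"twist":[0,0,0],"travel":[0,0,0.0005],"fingers":0.0},{"twist":[0,0,0],"travel":[0,0,0.001],"fingers":0.0},{"twist":[0,0,0],"travel":[0,0,0.0014],"fingers":0.0},{"twist":[0,0,0],"travel":[0,0,0.0014],"fingers":0.0}]'
python3 - <<'E'
from h import *
st=env.read_state(); print(st["position"],st["wrist_force"],st["torque"],st["opening"]*91.2)
E
```

```text
clock: 24.98
position: [0.5421, 0.1591, 0.0766]
orientation: [0.0, 0.165, 0.986, 0.0]
wrist_force: [-2.1, -0.4, 6.2]
opening: 0.148
[0.54212522 0.15906829 0.07656957] [-2.1408774  -0.35914328  6.15303253] [-0.01354464  0.25719612 -0.03761503] 13.517691966908437
```

```bash
python3 -m pendant '[{"twist":[0,0,0],"travel":[0,0,0],"fingers":0.018},{"twist":[0,0,0],"travel":[0,0,0],"fingers":0.035},{"twist":[0,0,0],"travel":[0,0,0],"fingers":0.045},{"twist":[0,0,0],"travel":[0,0,0],"fingers":0.045},{"twist":[0,0,0],"travel":[0,0,-0.03],"fingers":0.045},{"twist":[0,0,0],"travel":[0,0,-0.08],"fingers":0.045},{"twist":[0,0,0],"travel":[0,0,-0.14],"fingers":0.045},{"twist":[0,0,0],"travel":[0,0,-0.18],"fingers":0.045},{"twist":[0,0,0],"travel":[0,0,-0.18],"fingers":0.045},{"twist":[0,0,0],"travel":[0,0,-0.18],"fingers":0.045},{"twist":[0,0,0],"travel":[0,0,-0.18],"fingers":0.045}]'
python3 - <<'E'
from h import *
d=env.get_image("side");cv2.imwrite("pics/d17.png",d["image"][:,:,::-1])
s=env.get_image("scene");cv2.imwrite("pics/s17.png",s["image"][:,:,::-1])
w=env.get_image("wrist");cv2.imwrite("pics/w17.png",w["image"][:,:,::-1])
crop(d["image"],250,180,220,160,3.6,"d17z.png")
crop(s["image"],190,170,240,150,3.3,"s17z.png")
st=env.read_state(); print(st["position"],st["wrist_force"],st["clock"])
E
```

```text
clock: 26.35
position: [0.5411, 0.1588, 0.2539]
orientation: [-0.002, 0.165, 0.986, -0.001]
wrist_force: [-0.8, -0.4, -0.3]
opening: 0.496
[0.54157613 0.1589044  0.25460349] [-0.1159202  -0.34729717  1.14440477] 26.5
```

View pics/d17z.png

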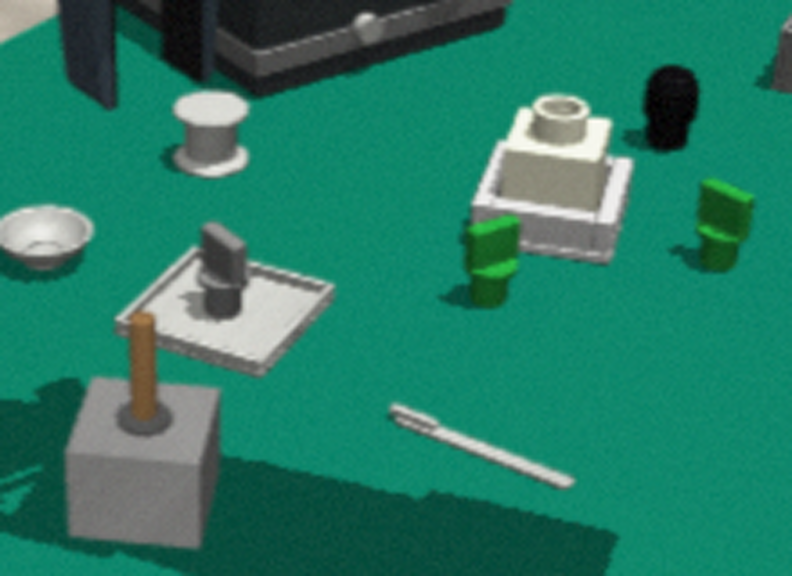

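View pics/s17.png

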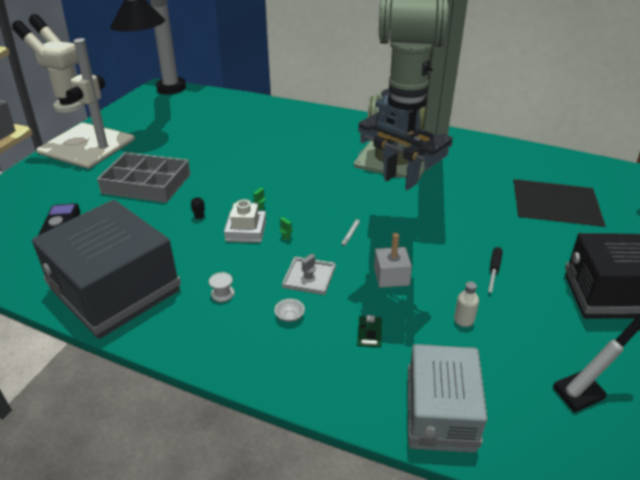

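View pics/w17.png

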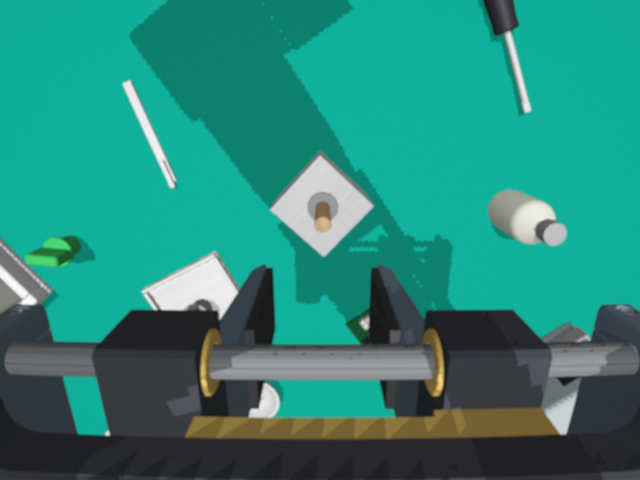

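The handle top (143,318) and collar (145,418) in the side crop match their start pixels. The stopper stands in the tray at (222,270), the jar is home, and nothing else has moved. Handing in.

```bash
python3 -c "
from rig import env
print(env.hand_in()); print(env.read_state()['clock'])"
```

```text
the job is handed in; nothing more can be done
None
the job is handed in; nothing more can be done
```

I finished the job and handed it in at about 26.5 s on the robot's clock; handing in reports no verdict.

- **Stopper:** I worked it loose by its wing with sweeps of up to 60°, rising about 15 mm at roughly 0.3 mm per row. The pull read at most 3.4 N between moves. The twisting torque then fell to about zero, so it was free. It now stands upright near the middle of the steel tray.
- **Jar:** it showed no lift in the side pictures I took during the twisting, and it sits in its holder as before.
- **Brush:** its tip went to about 36 mm below the rim by the arm's position readings, well past the 15 mm of bristles. I put it back at the same height I took it from, with 6 N of contact as it seated. Its handle top and collar match their first picture to about a pixel.
- **Everything else:** the last pictures show nothing else moved, and the gripper is clear of everything.

No check failed. Positions from the three cameras differed by a few millimetres in places, so I used the close wrist views for the grasps.

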